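# Put away the bowl feeder's change parts

### The arm

A 6-joint arm with a two-finger parallel gripper is mounted at the origin on the work surface. World frame = base frame: x ahead of the robot, y to its left, z up, the work surface at z = 0. Lengths are in mm, angles in rad, forces in N, time in s.
With the tool pointing down it reaches from about 350 to 775 mm from the base axis. Payload 7.3 kg.
Tool frame: the origin (TCP) lies at the centre of the arm's flange, where the gripper is bolted on; the fingertips stand 178 mm ahead of it and the grasp point (between the pads) lies 159 mm ahead of it; z points along the fingers, y is the direction in which the jaws open and shut (so a half turn about z gives the same grasp; the last joint's range is limited). The gripper opens to 92 mm and grips with 3 to 60 N. Pads are 19 mm wide; open, the fingers measure 130 mm over their backs; the gripper's body (75 mm by 190 mm) begins 47 mm behind the grasp point.
Start: joints at [1.001, 0.342, 1.524, -0, 1.275, -0.146], TCP at [215.874, 478.567, 404.741] pointing down, gripper open.
Joint ranges: [-2.53, 2.53], [-0.77, 2.02], [0.04, 2.7], [-1, 4.14], [0.28, 2.66], [-3.11, 3.11]. Speed limits (rad/s): [2.57, 2.57, 3.14, 3.14, 3.14, 3.14].

### API

Orientations are given as [roll, pitch, yaw] about the fixed x, y, z axes, in that order (R = Rz(yaw) Ry(pitch) Rx(roll)).
In Python, from plant import status, viewer, ticket gives the robot as it stands.
- The arm moves only by the tool play_rows, never from a script. Its argument "commands" is a list of rows, each an object with "offset": the shift along the tool's x, y, z in m, a list of three; "twist": the turn about the tool's z in degrees. A call has 1 to 5 rows; each row shifts and turns the commanded pose from where the row before left it, along the tool's axes as they then stand; what a row does not reach is not made up. A row lasts 1/10 s, in which the tool goes at most 50 mm and 8.59 degrees, less where a joint would pass 70% of its speed; a pose out of reach is approached as far as the arm can. A call with a gripper value outside its range is refused whole. "jaw" is the closure in counts, from 0 (fully open) to 255 (shut), set as the call begins (left out, the last holds). The fingers move at their own pace and stop on an object; the grip force is fixed at half the most. Time passes only in rows, so rows that do not move let the fingers close. It gives the time, the measured TCP pose, the force and the opening at its end, in the units of the state.
- status.get_obs(): the state, without advancing time (a new reading comes with each control period).
- viewer.capture(name): name is "scene" or "top" or "wrist"; returns the picture (480x640x3 uint8, red, green, blue); there is no depth.
- viewer.camera_params(name): a dict with "fov_y" (degrees; the focal length in pixels is half the picture's height over the tangent of half this angle, whatever the lens; pixels are square), "cx", "cy" (the principal point, pixels), "D" ([k1, k2, p1, p2, k3] as OpenCV has them; the pictures are not rectified), "rvec" (rotation vector, rad) and "tvec" (3), from world to camera coordinates, as OpenCV has them; the wrist camera has in their place "T_tool_cam" (4x4, takes a point from camera to tool coordinates, whose origin is the TCP and whose axes are the flange's). Camera axes: x right, y down, z forward; pixel columns grow to the right and rows downward; lengths in mm; the calibration is good to about 2 mm. A picture is of the moment at which its call begins: read the wrist's pose just before it. camera_params takes no time and is no camera call.
- ticket.close_job(): hands the job in, once; it reports no verdict.
The state is a dict: "time": time; "joint_positions": joint angles; "dq": joint speeds; "tau": joint torques, N m; "tool_pos": TCP position; "tcp_rot": TCP orientation; "contact_force": force on the tool from outside, world axes, zero at the start; "moment": the same for the moment, N m; "grip_width": finger opening in mm.
Only numpy, scipy, OpenCV 4.12 (cv2) and the standard library are available. Lean on these libraries where they do the work, as an engineer would, in place of code of your own. Each camera call takes 0.05 s, during which the arm holds its last target.

### The job

The feeder changeover is finished: put each of the four steel parts away in its own place. Set the large collar, the small collar and the T-shaped guide flat on the pads that show their outlines, each covering its outline and the guide turned the same way as drawn, and lay the wrench fully home in its cutout tray, head in the wide recess. Do not knock over or push aside the cup and the oil bottle standing among them, and leave everything released and at rest.

Things in the scene. Friction and masses are not known exactly. Their poses are not given: they have to be found in the camera images.
- collar_large: large shaft collar: flat steel disc, diameter 56 mm, 24 mm high, with a dark bore (26 mm, only drawn, solid) and a thin dark slit; origin at the centre of its underside, z up. 0.14 to 0.28 kg.
- collar_small: small shaft collar: the same form, diameter 38 mm, 24 mm high, bore 18 mm; origin at the centre of its underside, z up.
- guide: T-shaped steel track guide, 22 mm high, lying flat. Origin on its underside, near its centre of mass, on the centre line of the stem. Crossbar 18 mm (x) by 70 mm (y), from x = +7 to +25 mm; stem 18 mm wide (y), from x = -43 mm to the crossbar. The stem can be gripped across y at x = -10 to -25 mm.
- wrench: open-ended steel wrench lying flat, 12 mm thick, 132 mm long. Origin on its underside on the centre line; +x points to the head. Head 36 mm wide, x = +16 to +67 mm (jaw tips); shank 14 mm wide; round tail 18 mm wide, ending at x = -65 mm. Centre of mass about 12 mm ahead of the origin; grip the shank across y, between x = -40 and +14 mm.
- pad_large: fixed square black rubber pad, 90 x 90 x 4 mm, with a pale filled outline of the large collar (56 mm ring with a dark centre of 26 mm) in its middle; origin at the centre of its underside, its top 4 mm higher.
- pad_small: fixed square black rubber pad, 90 x 90 x 4 mm, with a pale filled outline of the small collar (38 mm ring with a dark centre of 18 mm) in its middle; origin at the centre of its underside, its top 4 mm higher.
- pad_guide: fixed square black rubber pad, 90 x 90 x 4 mm, with a pale filled outline of the T-shaped guide; origin at the centre of the pad's underside, its top 4 mm higher. The outline has its crossbar towards the pad's +x and is off-centre: the guide's origin belongs at x = +16 mm, y = 0 of the pad, its x along the pad's x.
- tray: fixed black tray 164 (x) x 80 (y) x 14 mm; wrench cutout 8 mm deep, its floor pale, 6 mm above the table. Origin: centre of underside. Head recess 46 mm wide, x +30 to +73 mm; tail recess 28 mm wide, x -71 to -30; from x -30 to +30 it is cut to floor height over the full width, for fingers. Wrench home: origin over the tray's origin, x along the tray's x, underside at 6 mm, about 5 mm play.
- cup: bystander: open aluminium cup, rim diameter 54 mm, 60 mm high, standing loose on the table; origin at the centre of its underside.
- bottle: bystander: small white oil bottle with a black cap, diameter 38 mm, 100 mm high, standing loose; origin at the centre of its underside.

How it is judged (in metres and radians):
At the end, for the whole second after the job is handed in: Collars and guide lie flat on their own pads, within 12 mm of their outlines, the guide turned as drawn within 0.22 rad; the wrench lies on the floor of the cutout, head in the wide recess, within 12 mm and 0.25 rad of the tray's middle and length; all released and at rest (horizontal distance between collar_large and pad_large below 0.012 m and height (world z) of each of collar_large, collar_small, guide below 0.008 m and horizontal distance between collar_small and pad_small below 0.012 m and x of guide in the frame of pad_guide between 0.004 and 0.028 m and y of guide in the frame of pad_guide between -0.012 and 0.012 m and x of pad_guide in the frame of guide below 0 m and angle between the x axis of guide and the x axis of pad_guide, either way round below 0.22 rad and horizontal distance between wrench and tray below 0.012 m and angle between the x axis of wrench and the x axis of tray, either way round below 0.25 rad and height (world z) of wrench between 0.003 and 0.009 m and angle between each of collar_large, collar_small, guide, wrench's own z axis and vertical below 0.1 rad and linear speed of each of collar_large, collar_small, guide, wrench below 0.02 m/s and angular speed of each of collar_large, collar_small, guide, wrench below 0.2 rad/s); the robot touches nothing.
It fails at once if the cup is knocked over or pushed aside (more than 30 mm, or tipped more than 0.5 rad) (distance of cup from where it was at the start of the episode above 0.03 m or angle between cup's own z axis and vertical above 0.5 rad).
It fails at once if the bottle is knocked over or pushed aside (more than 30 mm, or tipped more than 0.5 rad) (distance of bottle from where it was at the start of the episode above 0.03 m or angle between bottle's own z axis and vertical above 0.5 rad).
It also fails if it takes over 120 s, if anything falls off the work surface, if the arm or the gripper's body presses on something with over 40 N, if the wrist force passes 120 N, or if a joint passes its speed limit or range.

## Working session

There is one attempt and no reset: what is moved stays moved. The work goes in short steps, Python scripts to look and compute and a tool call to move; the robot and the scene stay as the last step left them, time stands still between calls to the robot, and variables do not carry over. Pictures are saved under pics/ and viewed, and the job is handed in when it is done.

Besides the shell and the picture viewer there is one more tool, called after "Request:" as a command line: name --argument value ..., lists and objects as JSON in quotes. play_rows: Moves the arm, as the interface text tells. Its arguments: {"type":"object","properties":{"commands":{"type":"array"},"jaw":{"type":"number"}},"required":["commands"]}

```bash
ls; mkdir -p pics; python3 - <<'E'
from plant import status, viewer
import cv2
print(status.get_obs())
for n in ("scene","top","wrist"):
    print(n,viewer.camera_params(n))
for n in ("scene","top"):
    cv2.imwrite(f"pics/{n}0.png",viewer.capture(n)[:,:,::-1])
E
```

```text
pics
{'time': 0.0, 'joint_positions': array([ 1.00103412e+00,  3.42702244e-01,  1.52504279e+00,  1.40485182e-07,
        1.27538573e+00, -1.45990932e-01]), 'dq': array([-9.77510336e-04, -3.68968679e-04, -1.01711654e-03, -5.11344962e-04,
        3.77028043e-04, -7.33217585e-05]), 'tau': array([ 1.76392066e-03, -4.31228507e+01, -2.44220567e+01,  7.18255481e-02,
        5.58489806e-02, -9.10808853e-05]), 'tool_pos': array([215.77697692, 478.44886265, 404.04638591]), 'tcp_rot': array([-3.14007093e+00, -2.23885243e-04,  2.71782116e+00]), 'contact_force': array([ 0.23956163, -0.00795755, -0.10528299]), 'moment': array([-0.00262219, -0.04235788, -0.00146546]), 'grip_width': 91.65436487197519}
scene {'fov_y': 52.682601619864414, 'cx': 315.0279025769891, 'cy': 242.39243684311643, 'D': array([0.04127977, 0.        , 0.        , 0.        , 0.        ]), 'rvec': array([ 2.25621169,  0.76663669, -0.33282277]), 'tvec': array([-404.00100739, -204.84939789, 1271.80666793])}
top {'fov_y': 45.76261201720161, 'cx': 313.7197157895537, 'cy': 232.71311929310747, 'D': array([-0.04382766,  0.        ,  0.        ,  0.        ,  0.        ]), 'rvec': array([ 2.12226506, -2.18134335,  0.1571706 ]), 'tvec': array([  11.65983988,  529.44016359, 1277.4345001 ])}
wrist {'fov_y': 60.78168848507634, 'cx': 317.29391136582933, 'cy': 242.28534284232381, 'D': array([0.03215013, 0.        , 0.        , 0.        , 0.        ]), 'T_tool_cam': array([[-1.24361249e-04, -9.56849130e-01, -2.90585146e-01,
         7.94637367e+01],
       [ 9.99999992e-01, -1.22409654e-04, -2.48934862e-05,
        -4.41415849e-01],
       [-1.17511167e-05, -2.90585147e-01,  9.56849138e-01,
         2.05538239e+01],
       [ 0.00000000e+00,  0.00000000e+00,  0.00000000e+00,
         1.00000000e+00]])}
```

View pics/top0.png

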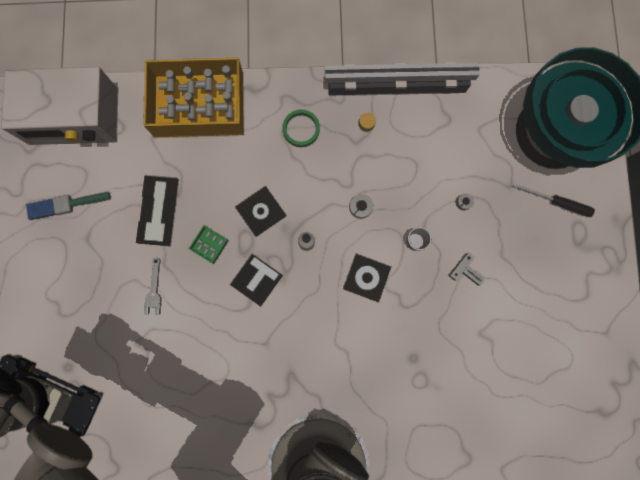

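View pics/scene0.png

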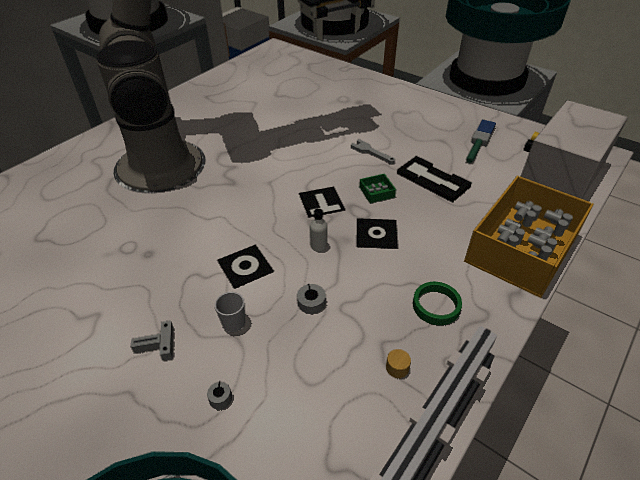

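```bash
cat > h.py <<'E'
import numpy as np, cv2
from scipy.spatial.transform import Rotation as R
from plant import status, viewer
def K(p):
    f=240/np.tan(np.radians(p["fov_y"])/2); return np.array([[f,0,p["cx"]],[0,f,p["cy"]],[0,0,1.]])
def extr(name,obs=None):
    p=viewer.camera_params(name)
    if name=="wrist":
        T=np.eye(4); T[:3,:3]=R.from_euler("xyz",obs["tcp_rot"]).as_matrix(); T[:3,3]=obs["tool_pos"]
        T=T@np.array(p["T_tool_cam"]); return p,T[:3,:3],T[:3,3]
    r=cv2.Rodrigues(np.array(p["rvec"]))[0].T
    return p,r,-r@np.array(p["tvec"])
def cast(name,px,z,obs=None):
    p,r,o=extr(name,obs)
    u=cv2.undistortPoints(np.array(px,float).reshape(-1,1,2),K(p),np.array(p["D"])).reshape(-1,2)
    d=np.c_[u,np.ones(len(u))]@r.T
    return (o+d*((z-o[2])/d[:,2])[:,None])[:,:2]
def proj(name,P,obs=None):
    p,r,o=extr(name,obs)
    return cv2.projectPoints(np.array(P,float).reshape(-1,3),cv2.Rodrigues(r.T)[0],-r.T@o,K(p),np.array(p["D"]))[0].reshape(-1,2)
def offs(x,y,zt,yaw=None,obs=None):
    """shift in tool axes to put the TCP at world x,y,z (mm) pointing down, in m; twist in deg"""
    o=obs or status.get_obs(); r=R.from_euler("xyz",o["tcp_rot"])
    d=r.inv().apply(np.array([x,y,zt])-o["tool_pos"])/1000
    return np.round(d,4)
E
python3 - <<'E'
from h import *
im=cv2.imread("pics/top0.png")
for n,(u,v),z in [("wrench",(153,285),12),("tray",(157,210),14),("CL",(361,206),24),("CS",(465,201),24),("guide",(466,270),22),("cup",(417,239),60),("bottle",(307,240),100),("pS",(261,211),4),("pG",(257,280),4),("pL",(368,278),4)]:
    print(n,cast("top",[(u,v)],z).round(1))
c=im[160:330,110:510]; cv2.imwrite("pics/crop.png",cv2.resize(c,None,fx=2,fy=2,interpolation=cv2.INTER_CUBIC))
g=cv2.cvtColor(im,cv2.COLOR_BGR2GRAY)
m=(g<45).astype(np.uint8); m=cv2.morphologyEx(m,cv2.MORPH_CLOSE,np.ones((3,3)))
for c in cv2.findContours(m[160:330,110:510].copy(),cv2.RETR_EXTERNAL,cv2.CHAIN_APPROX_NONE,offset=(110,160))[0]:
    if cv2.contourArea(c)>600:
        r=cv2.minAreaRect(c); b=cast("top",cv2.boxPoints(r),4); print(r, b.mean(0).round(1)); print(b.round(1).tolist())
E
```

```text
wrench [[420.2 375. ]]
tray [[597.2 366.8]]
CL [[ 591.8 -115.9]]
CS [[ 597.3 -362.5]]
guide [[ 434.5 -354.8]]
cup [[ 505.5 -236.9]]
bottle [[505.   12.8]]
pS [[589.8 121. ]]
pG [[425.9 132.8]]
pL [[ 423.5 -127.5]]
((366.8792724609375, 277.6134033203125), (35.854583740234375, 35.21255874633789), 20.2248592376709) [ 424.6 -124.9]
[[401.8, -70.3], [478.7, -101.7], [447.2, -179.8], [370.8, -147.9]]
((255.92568969726562, 279.8040466308594), (35.688026428222656, 35.80427169799805), 35.53767776489258) [426.6 135.3]
[[418.2, 193.9], [485.4, 144.2], [434.7, 76.7], [368.2, 126.6]]
((260.4380187988281, 210.9660186767578), (34.7218017578125, 35.291011810302734), 55.304847717285156) [590.1 122.3]
[[601.8, 180.4], [648.9, 110.4], [578.1, 64.4], [531.8, 134.1]]
((156.8230743408203, 210.41539001464844), (32.74517059326172, 67.102783203125), 7.125016689300537) [598.8 370. ]
[[524.1, 417.8], [685.5, 400.3], [673.2, 321.5], [512.4, 340.3]]
```

View pics/crop.png

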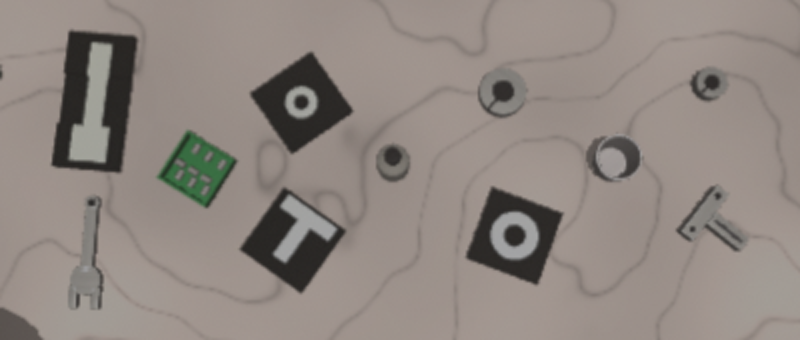

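Request:
play_rows --commands '[{"offset":[-0.046,-0.003,0],"twist":0},{"offset":[-0.046,-0.003,0],"twist":0},{"offset":[-0.046,-0.003,0],"twist":0},{"offset":[-0.046,-0.003,0],"twist":0},{"offset":[-0.046,-0.003,0],"twist":0}]'

```text
time: 0.6
tool_pos: [420.7, 369.2, 404.4]
tcp_rot: [-3.141, -0.0, 2.718]
contact_force: [0.2, -0.1, -0.4]
grip_width: 92.3
```

Request:
play_rows --commands '[{"offset":[0,0,0],"twist":-6},{"offset":[0,0,0],"twist":-6},{"offset":[0,0,0],"twist":-6},{"offset":[0,0,0],"twist":0},{"offset":[0,0,0],"twist":0}]'

```text
time: 1.1
tool_pos: [419.3, 370.3, 404.5]
tcp_rot: [-3.141, -0.0, 3.029]
contact_force: [0.4, -0.2, 0.0]
grip_width: 92.1
```

```bash
cat > snap.py <<'E'
import sys; from h import *; import pickle
n=sys.argv[1]; o=status.get_obs(); im=viewer.capture("wrist")[:,:,::-1].copy()
cv2.imwrite(f"pics/{n}.png",im); pickle.dump(o,open(f"pics/{n}.pkl","wb")); print(o["time"],o["tool_pos"].round(1),o["tcp_rot"].round(4),o["joint_positions"].round(2),o["contact_force"].round(1),o["grip_width"])
E
python3 snap.py w1
```

```text
1.1 [419.3 370.3 404.5] [-3.1413e+00 -5.0000e-04  3.0292e+00] [ 0.59  0.41  1.43  0.    1.31 -0.87] [ 0.4 -0.2  0. ] 92.05161041159595
```

View pics/w1.png

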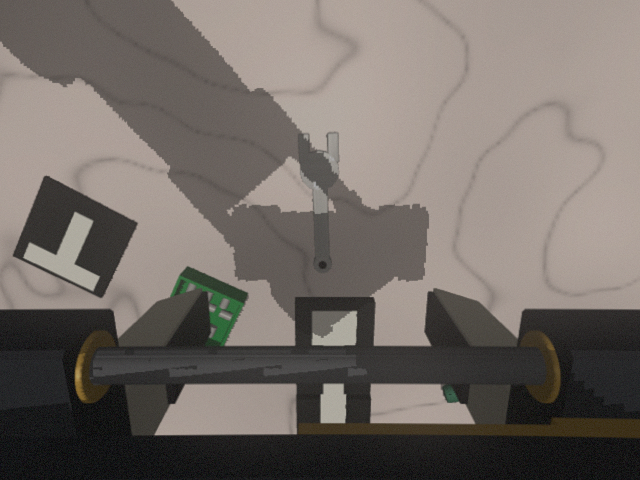

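```bash
python3 - <<'E'
from h import *; import pickle
im=cv2.imread("pics/w1.png"); o=pickle.load(open("pics/w1.pkl","rb"))
cv2.imwrite("pics/z.png",cv2.resize(im[120:300,250:400],None,fx=4,fy=3.3,interpolation=cv2.INTER_CUBIC))
a=cast("wrist",[(319,132),(322,272),(322,264)],12,o); print(a, np.hypot(*(a[0]-a[1])))
E
```

```text
[[352.08446266 379.11655565]
 [482.7196836  367.45365901]
 [474.52075262 368.35251799]] 131.15480970160337
```

View pics/z.png

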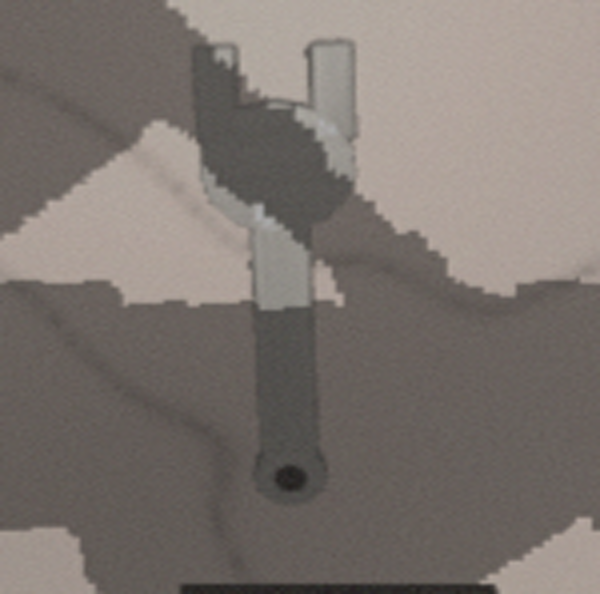

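Request:
play_rows --commands '[{"offset":[0.0037,0.003,0.045],"twist":-1},{"offset":[0,0,0.045],"twist":0},{"offset":[0,0,0.045],"twist":0},{"offset":[0,0,0.04],"twist":0},{"offset":[0,0,0],"twist":0}]'

```text
time: 1.65
tool_pos: [414.3, 372.7, 224.8]
tcp_rot: [-3.135, -0.008, 3.048]
contact_force: [-0.2, -0.6, 0.4]
grip_width: 91.9
```

```bash
python3 snap.py w2
```

```text
1.65 [414.3 372.7 224.8] [-3.1347 -0.0084  3.048 ] [ 0.6   0.6   1.65 -0.    0.9  -0.88] [-0.2 -0.6  0.4] 91.9035877328077
```

View pics/w2.png

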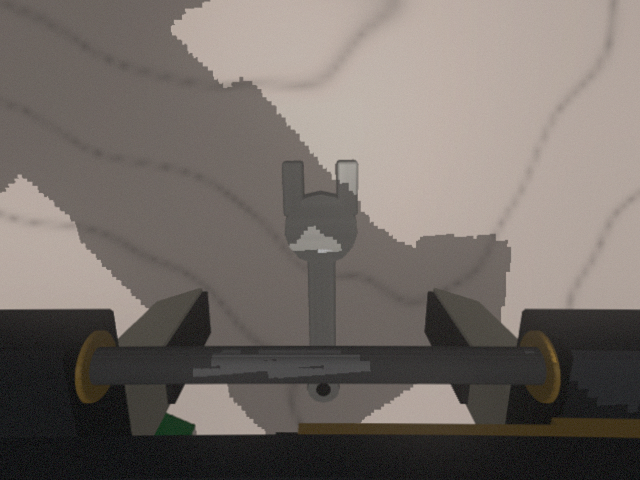

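Request:
play_rows --commands '[{"offset":[0,0,0.025],"twist":0},{"offset":[0,0,0.018],"twist":0},{"offset":[0,0,0],"twist":0},{"offset":[0,0,0],"twist":0}]'

```text
time: 2.1
tool_pos: [416.7, 374.3, 189.0]
tcp_rot: [3.139, 0.003, 3.049]
contact_force: [0.4, 0.7, -0.2]
grip_width: 91.8
```

Request:
play_rows --commands '[{"offset":[0,0,0],"twist":0},{"offset":[0,0,0],"twist":0},{"offset":[0,0,0],"twist":0},{"offset":[0,0,0],"twist":0},{"offset":[0,0,0],"twist":0}]' --jaw 255

```text
time: 2.6
tool_pos: [416.0, 373.7, 186.9]
tcp_rot: [3.141, 0.0, 3.049]
contact_force: [0.4, 0.6, -1.0]
grip_width: 56.3
```

Request:
play_rows --commands '[{"offset":[0,0,0],"twist":0},{"offset":[0,0,0],"twist":0},{"offset":[0,0,0],"twist":0}]'

```text
time: 2.9
tool_pos: [416.0, 373.7, 186.7]
tcp_rot: [-3.142, -0.0, 3.049]
contact_force: [0.1, -1.2, 0.1]
grip_width: 32.4
```

Request:
play_rows --commands '[{"offset":[0,0,0.0055],"twist":0},{"offset":[0,0,0],"twist":0},{"offset":[0,0,0],"twist":0},{"offset":[0,0,0],"twist":0},{"offset":[0,0,0],"twist":0}]'

```text
time: 3.4
tool_pos: [416.0, 373.7, 181.1]
tcp_rot: [-3.141, -0.0, 3.049]
contact_force: [0.3, 0.0, -1.8]
grip_width: 13.5
```

Request:
play_rows --commands '[{"offset":[0,0,-0.03],"twist":0},{"offset":[0,0,-0.04],"twist":0},{"offset":[0,0,-0.04],"twist":0},{"offset":[0,0,0],"twist":0},{"offset":[0,0,0],"twist":0}]'

```text
time: 3.9
tool_pos: [415.9, 373.7, 291.8]
tcp_rot: [3.141, 0.001, 3.049]
contact_force: [-0.1, -0.8, -2.4]
grip_width: 13.5
```

```bash
python3 snap.py w3
```

```text
3.9 [415.9 373.7 291.8] [3.1405e+00 1.3000e-03 3.0495e+00] [ 0.59  0.51  1.58  0.    1.04 -0.88] [-0.1 -0.8 -2.4] 13.510908367985163
```

View pics/w3.png

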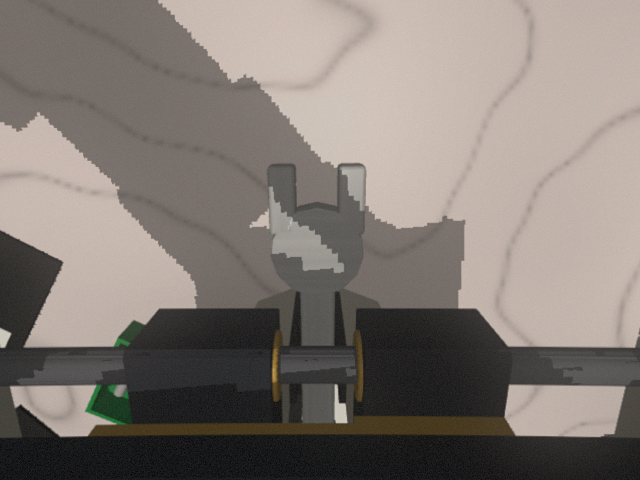

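Request:
play_rows --commands '[{"offset":[-0.035,0.0025,0],"twist":1},{"offset":[-0.035,0.002,0],"twist":0},{"offset":[-0.035,0.002,0],"twist":0},{"offset":[-0.035,0.002,0],"twist":0},{"offset":[-0.035,0.002,0],"twist":0}]'

```text
time: 4.45
tool_pos: [592.1, 365.2, 288.3]
tcp_rot: [-3.139, -0.004, 3.032]
contact_force: [0.3, 1.0, -2.3]
grip_width: 13.7
```

Request:
play_rows --commands '[{"offset":[0,0,0],"twist":0},{"offset":[0,0,0],"twist":0}]'

```text
time: 4.65
tool_pos: [591.2, 365.0, 288.0]
tcp_rot: [-3.139, -0.004, 3.031]
contact_force: [-0.6, 0.8, -2.0]
grip_width: 13.4
```

```bash
python3 snap.py w4
```

```text
4.65 [591.2 365.  288. ] [-3.1392 -0.0044  3.0308] [ 0.44  0.75  1.14  0.    1.25 -1.02] [-0.6  0.8 -2. ] 13.42058584248749
```

View pics/w4.png

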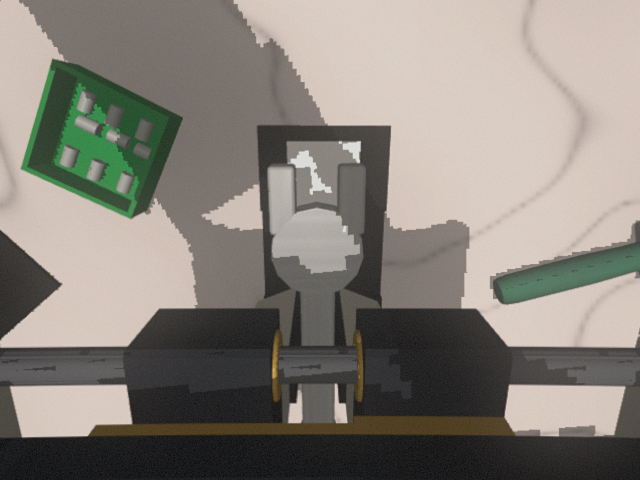

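```bash
python3 - <<'E'
from h import *; import pickle
o=pickle.load(open("pics/w4.pkl","rb"))
a=cast("wrist",[(258,126),(390,126),(265,292),(382,292)],14,o); print(a.round(1))
print("w",np.hypot(*(a[0]-a[1])),np.hypot(*(a[2]-a[3])))
d=(a[0]-a[2])/np.linalg.norm(a[0]-a[2])+(a[1]-a[3])/np.linalg.norm(a[1]-a[3]); d/=np.linalg.norm(d); print("yaw",np.arctan2(d[1],d[0]))
e=a[0]-a[1]; print("yaw from end",np.arctan2(-e[0],e[1]), np.arctan2(e[0],-e[1]))
c=(a[0]+a[1])/2-82*d; print("centre",c)
# wrench tip in tool: top z 
zt=o["tool_pos"][2]-181.1+12
t=cast("wrist",[(282,164),(352,164)],zt,o); m=t.mean(0); print("tip",m,"along",(m-o["tool_pos"][:2])@d)
im=cv2.imread("pics/top0.png");g=cv2.cvtColor(im,cv2.COLOR_BGR2GRAY)
m=(g<45).astype(np.uint8)[170:255,130:185]
c=max(cv2.findContours(cv2.morphologyEx(m,cv2.MORPH_CLOSE,np.ones((3,3))),0,1,offset=(130,170))[0],key=cv2.contourArea)
print(cast("top",cv2.boxPoints(cv2.minAreaRect(c)),14).mean(0))
E
```

```text
[[511.6 337.5]
 [520.3 415.5]
 [618.  325.8]
 [626.6 403.9]]
w 78.51179781810215 78.49906688952854
yaw 3.0323553356461392
yaw from end 3.0304636836389767 -0.11112896995081643
centre [597.48832748 367.57286613]
tip [527.00170734 371.4206114 ] along 64.46971555456598
[596.92109764 367.27426576]
```

Request:
play_rows --commands '[{"offset":[-0.0035,0.0032,0.02],"twist":0},{"offset":[0,0,0.03],"twist":0},{"offset":[0,0,0.02],"twist":0},{"offset":[0,0,0],"twist":0},{"offset":[0,0,0],"twist":0}]'

```text
time: 5.2
tool_pos: [594.2, 368.8, 221.3]
tcp_rot: [-3.141, -0.001, 3.033]
contact_force: [0.5, 0.4, -0.7]
grip_width: 13.7
```

```bash
python3 snap.py w5
```

```text
5.2 [594.2 368.8 221.3] [-3.1412e+00 -9.0000e-04  3.0328e+00] [ 0.45  0.83  1.19  0.    1.13 -1.02] [ 0.5  0.4 -0.7] 13.706910818590032
```

View pics/w5.png

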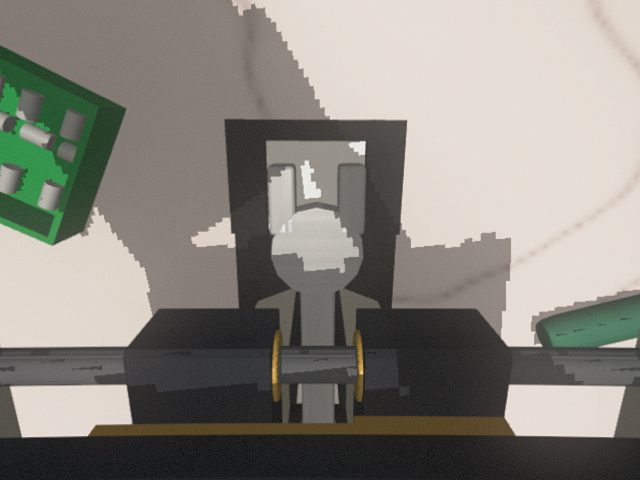

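Request:
play_rows --commands '[{"offset":[-0.0005,-0.0003,0.015],"twist":0},{"offset":[0,0,0.01],"twist":0},{"offset":[0,0,0.007],"twist":0},{"offset":[0,0,0],"twist":0},{"offset":[0,0,0],"twist":0}]'

```text
time: 5.75
tool_pos: [595.5, 368.0, 189.0]
tcp_rot: [-3.141, -0.0, 3.032]
contact_force: [0.1, 0.5, -2.5]
grip_width: 13.5
```

Almost on the floor. Lower 2 mm and release.

Request:
play_rows --commands '[{"offset":[0,0,0.002],"twist":0},{"offset":[0,0,0],"twist":0},{"offset":[0,0,0],"twist":0}]'

```text
time: 6.05
tool_pos: [595.5, 368.1, 187.5]
tcp_rot: [3.141, 0.0, 3.032]
contact_force: [-0.5, 0.3, -1.6]
grip_width: 13.6
```

Request:
play_rows --commands '[{"offset":[0,0,0],"twist":0},{"offset":[0,0,0],"twist":0},{"offset":[0,0,0],"twist":0},{"offset":[0,0,0],"twist":0},{"offset":[0,0,0],"twist":0}]' --jaw 120

```text
time: 6.55
tool_pos: [595.5, 368.1, 187.4]
tcp_rot: [3.141, 0.0, 3.032]
contact_force: [0.4, -0.3, 0.1]
grip_width: 47.3
```

Request:
play_rows --commands '[{"offset":[0,0,-0.03],"twist":0},{"offset":[0,0,-0.04],"twist":0},{"offset":[0,0,-0.04],"twist":0},{"offset":[0,0,-0.03],"twist":0},{"offset":[0,0,-0.02],"twist":0}]'

```text
time: 7.05
tool_pos: [595.5, 368.1, 350.6]
tcp_rot: [3.139, 0.004, 3.032]
contact_force: [0.0, -0.9, 0.4]
grip_width: 48.8
```

```bash
python3 snap.py w6; python3 -c "
from h import *
im=viewer.capture('top')[:,:,::-1].copy();cv2.imwrite('pics/top1.png',im);cv2.imwrite('pics/top1c.png',cv2.resize(im[150:330,110:510],None,fx=2,fy=2,interpolation=2))"
```

```text
7.05 [595.5 368.1 350.6] [3.1394 0.0035 3.032 ] [ 0.44  0.71  1.04  0.    1.38 -1.02] [ 0.  -0.9  0.4] 48.829952886067225
```

View pics/w6.png

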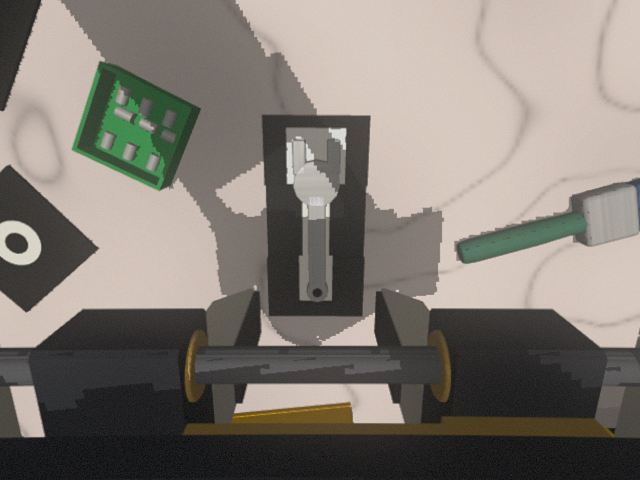

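View pics/top1c.png

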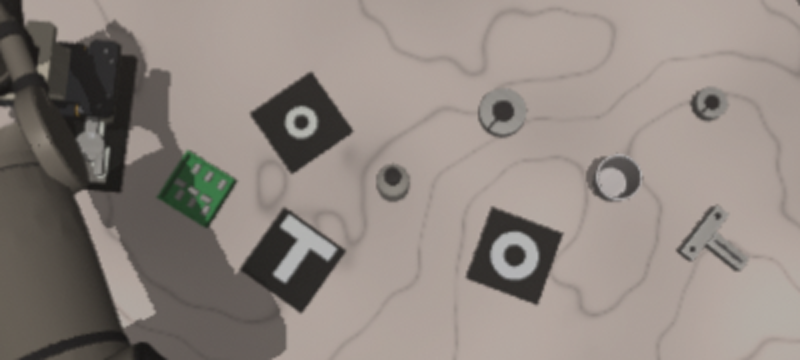

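Request:
play_rows --commands '[{"offset":[-0.005,-0.048,0],"twist":0},{"offset":[-0.005,-0.048,0],"twist":0},{"offset":[-0.005,-0.048,0],"twist":0},{"offset":[-0.005,-0.048,0],"twist":0},{"offset":[-0.005,-0.048,0],"twist":0}]' --jaw 0

```text
time: 7.65
tool_pos: [593.3, 124.9, 345.5]
tcp_rot: [-3.141, -0.002, 3.032]
contact_force: [0.4, -0.4, 0.9]
grip_width: 84.0
```

Request:
play_rows --commands '[{"offset":[-0.005,-0.048,0],"twist":0},{"offset":[-0.005,-0.048,0],"twist":0},{"offset":[-0.005,-0.048,0],"twist":0},{"offset":[-0.005,-0.048,0],"twist":0},{"offset":[-0.005,-0.048,0],"twist":0}]'

```text
time: 8.15
tool_pos: [592.0, -116.4, 345.6]
tcp_rot: [3.141, -0.002, 3.032]
contact_force: [0.6, 0.0, -0.3]
grip_width: 91.8
```

Request:
play_rows --commands '[{"offset":[0,0,0],"twist":0},{"offset":[0,0,0],"twist":0}]'

```text
time: 8.35
tool_pos: [592.2, -115.7, 345.5]
tcp_rot: [3.141, -0.002, 3.029]
contact_force: [-0.5, 2.0, 0.9]
grip_width: 92.0
```

```bash
python3 snap.py w7
```

```text
8.35 [ 592.2 -115.7  345.5] [ 3.1406e+00 -2.5000e-03  3.0292e+00] [-0.32  0.53  1.38  0.    1.23 -1.78] [-0.5  2.   0.9] 92.02894567318076
```

View pics/w7.png

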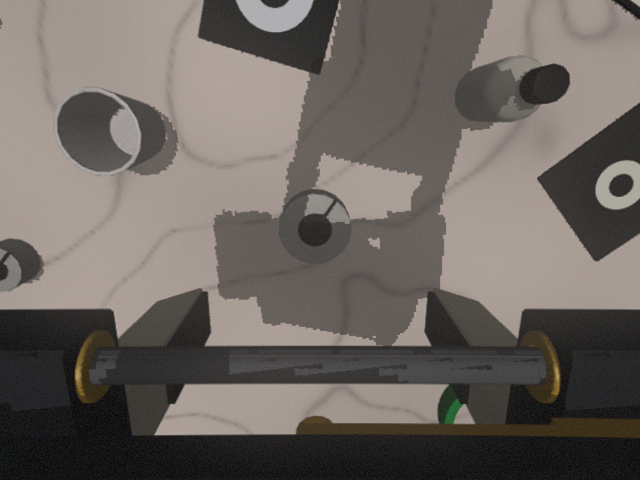

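```bash
cat > bore.py <<'E'
import sys; from h import *; import pickle
# bore.py name u0 v0 half z thr : centroid of the dark blob near u0,v0
n,u,v,hw,z,th=sys.argv[1],*map(float,sys.argv[2:7]); u,v,hw=int(u),int(v),int(hw)
im=cv2.imread(f"pics/{n}.png"); o=pickle.load(open(f"pics/{n}.pkl","rb"))
g=cv2.cvtColor(im,6); y0=max(v-hw,0);x0=max(u-hw,0)
m=(g[y0:v+hw,x0:u+hw]<th).astype(np.uint8); m=cv2.morphologyEx(m,cv2.MORPH_OPEN,np.ones((7,7)))
c=max(cv2.findContours(m,0,1,offset=(x0,y0))[0],key=cv2.contourArea)
e=cv2.fitEllipse(c); print("ellipse",e)
p=cast("wrist",[e[0],(e[0][0]+e[1][1]/2,e[0][1])],z,o); print("pos",p[0].round(1),"diam",2*np.hypot(*(p[1]-p[0])).round(1))
d=R.from_euler("xyz",o["tcp_rot"]).inv().apply([*(p[0]-o["tool_pos"][:2]),0]); print("tool shift",d.round(1))
E
python3 bore.py w7 315 229 24 24 55
```

```text
ellipse ((314.3709411621094, 232.13040161132812), (25.15237808227539, 33.32025146484375), 92.4525146484375)
pos [ 594.9 -118.1] diam 25.4
tool shift [-2.9 -2.1 -0. ]
```

```bash
python3 bore.py w7 315 229 24 24 65; python3 -c "
import cv2;im=cv2.imread('pics/w7.png');cv2.imwrite('pics/z2.png',cv2.resize(im[180:275,265:365],None,fx=6,fy=6,interpolation=2))"
```

```text
ellipse ((314.53729248046875, 229.57261657714844), (31.66411590576172, 33.37516784667969), 84.89115142822266)
pos [ 592.9 -117.7] diam 25.4
tool shift [-0.9 -2.  -0. ]
```

View pics/z2.png

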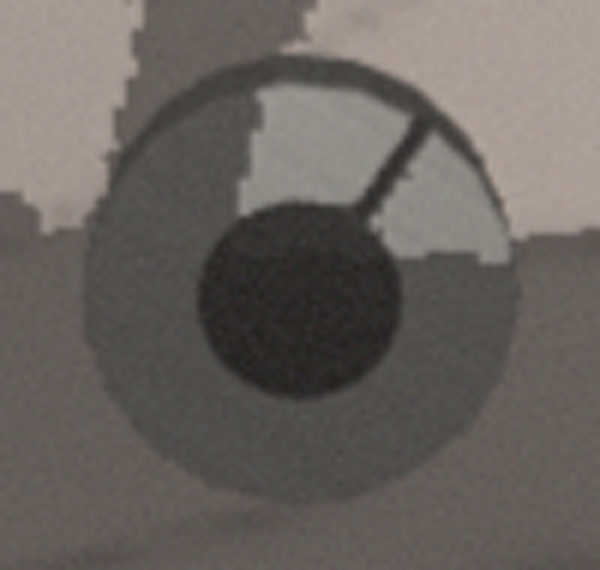

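Request:
play_rows --commands '[{"offset":[-0.0009,-0.002,0.035],"twist":0},{"offset":[0,0,0.04],"twist":0},{"offset":[0,0,0.04],"twist":0},{"offset":[0,0,0.03],"twist":0},{"offset":[0,0,0.015],"twist":0}]'

```text
time: 8.9
tool_pos: [592.3, -114.4, 183.9]
tcp_rot: [3.14, -0.005, 3.034]
contact_force: [0.2, 0.1, -0.1]
grip_width: 91.9
```

Request:
play_rows --commands '[{"offset":[0,0,0],"twist":0},{"offset":[0,0,0],"twist":0},{"offset":[0,0,0],"twist":0}]'

```text
time: 9.2
tool_pos: [594.0, -116.5, 189.1]
tcp_rot: [-3.141, 0.003, 3.032]
contact_force: [0.8, -0.9, -0.4]
grip_width: 92.3
```

Request:
play_rows --commands '[{"offset":[0.001,-0.001,0.007],"twist":0},{"offset":[0,0,0],"twist":0},{"offset":[0,0,0],"twist":0},{"offset":[0,0,0],"twist":0},{"offset":[0,0,0],"twist":0}]' --jaw 255

```text
time: 9.7
tool_pos: [592.2, -117.6, 180.4]
tcp_rot: [-3.142, 0.0, 3.032]
contact_force: [0.3, 0.5, -1.1]
grip_width: 56.6
```

Request:
play_rows --commands '[{"offset":[0,0,0],"twist":0},{"offset":[0,0,0],"twist":0}]'

```text
time: 9.9
tool_pos: [592.2, -117.5, 180.4]
tcp_rot: [-3.142, 0.0, 3.032]
contact_force: [-0.7, -0.3, 2.4]
grip_width: 55.4
```

Request:
play_rows --commands '[{"offset":[0,0,-0.03],"twist":0},{"offset":[0,0,-0.04],"twist":0},{"offset":[0,0,-0.03],"twist":0},{"offset":[0,0,0],"twist":0},{"offset":[0,0,0],"twist":0}]'

```text
time: 10.4
tool_pos: [592.0, -117.4, 280.2]
tcp_rot: [3.142, 0.0, 3.032]
contact_force: [0.8, -0.5, -1.8]
grip_width: 55.4
```

Request:
play_rows --commands '[{"offset":[0.033,-0.005,0],"twist":0},{"offset":[0.033,-0.005,0],"twist":0},{"offset":[0.033,-0.005,0],"twist":0},{"offset":[0.033,-0.005,0],"twist":0},{"offset":[0.033,-0.005,0],"twist":0}]'

```text
time: 10.9
tool_pos: [423.5, -123.9, 278.5]
tcp_rot: [3.14, -0.004, 3.032]
contact_force: [0.3, -1.5, -2.0]
grip_width: 55.3
```

Request:
play_rows --commands '[{"offset":[0,0,0],"twist":0},{"offset":[0,0,0],"twist":0}]'

```text
time: 11.1
tool_pos: [424.9, -124.3, 279.3]
tcp_rot: [3.141, -0.002, 3.031]
contact_force: [1.6, -0.9, -1.2]
grip_width: 55.1
```

```bash
python3 snap.py w8; python3 - <<'E'
from h import *
im=cv2.imread("pics/top0.png");g=cv2.cvtColor(im,6)
for n,u,v in(("L",367,278),("S",260,211)):
    m=(g[v-16:v+16,u-16:u+16]>100).astype(np.uint8)
    cs=cv2.findContours(m,0,1,offset=(u-16,v-16))[0]
    # ring: contour nearest centre
    for c in cs:
        x,y,w,h=cv2.boundingRect(c)
        if 12<w<28 and 12<h<28:
            e=cv2.fitEllipse(c); print(n,e,cast("top",[e[0]],4))
E
```

```text
11.1 [ 424.9 -124.3  279.3] [ 3.1408e+00 -1.8000e-03  3.0311e+00] [-0.46  0.35  1.91  0.    0.88 -1.92] [ 1.6 -0.9 -1.2] 55.12073707898277
L ((366.7969055175781, 277.4395446777344), (23.04230499267578, 23.452831268310547), 124.913818359375) [[ 424.86801503 -124.71107783]]
S ((260.26422119140625, 210.6569366455078), (15.088566780090332, 15.33535385131836), 75.14861297607422) [[590.70268952 122.71510766]]
```

View pics/w8.png

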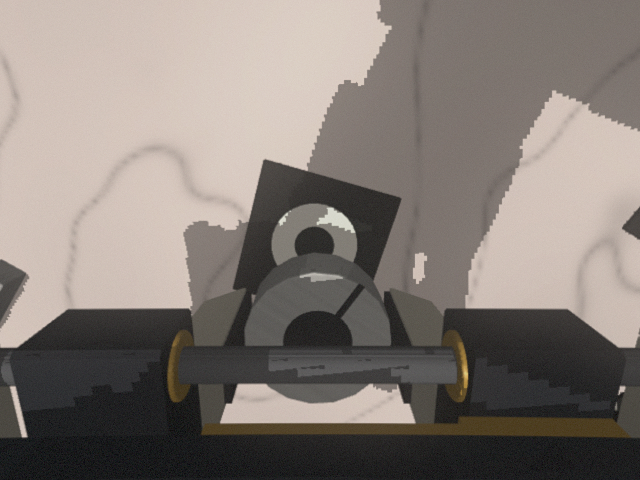

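```bash
python3 - <<'E'
from h import *; import pickle
o=pickle.load(open("pics/w8.pkl","rb"))
a=cast("wrist",[(314.5,242.5),(401,198),(234,289),(264,160)],4,o); print(a.round(1),(a[1]+a[2])/2, np.hypot(*(a[1]-a[3])))
im=cv2.imread("pics/w8.png");g=cv2.cvtColor(im,6)
E
python3 bore.py w8 314 242 26 4 60
```

```text
[[ 422.2 -125.8]
 [ 399.2  -68.4]
 [ 448.7 -183.3]
 [ 366.4 -150.6]] [ 423.93622588 -125.8582865 ] 88.47953250527893
ellipse ((313.72149658203125, 241.50022888183594), (26.881519317626953, 40.22149658203125), 90.02926635742188)
pos [ 421.5 -126.2] diam 26.2
tool shift [ 3.2 -2.3  0. ]
```

Request:
play_rows --commands '[{"offset":[0.001,-0.001,0.02],"twist":0},{"offset":[0,0,0.03],"twist":0},{"offset":[0,0,0.03],"twist":0},{"offset":[0,0,0],"twist":0},{"offset":[0,0,0],"twist":0}]'

```text
time: 11.65
tool_pos: [425.0, -125.2, 199.9]
tcp_rot: [3.141, -0.001, 3.032]
contact_force: [0.2, 0.3, -2.1]
grip_width: 55.4
```

Request:
play_rows --commands '[{"offset":[0,0,0.006],"twist":0},{"offset":[0,0,0],"twist":0},{"offset":[0,0,0],"twist":0}]'

```text
time: 11.95
tool_pos: [424.6, -125.3, 194.9]
tcp_rot: [-3.141, 0.001, 3.032]
contact_force: [-0.8, 0.0, -2.3]
grip_width: 55.5
```

Request:
play_rows --commands '[{"offset":[0.0005,0,0.006],"twist":0},{"offset":[0,0,0.004],"twist":0},{"offset":[0,0,0],"twist":0},{"offset":[0,0,0],"twist":0}]'

```text
time: 12.35
tool_pos: [423.9, -125.2, 184.2]
tcp_rot: [-3.142, 0.0, 3.032]
contact_force: [0.4, 1.0, 0.6]
grip_width: 55.3
```

Request:
play_rows --commands '[{"offset":[0,0,0],"twist":0},{"offset":[0,0,0],"twist":0},{"offset":[0,0,0],"twist":0},{"offset":[0,0,0],"twist":0},{"offset":[0,0,0],"twist":0}]' --jaw 0

```text
time: 12.85
tool_pos: [423.8, -125.1, 184.2]
tcp_rot: [3.141, 0.0, 3.032]
contact_force: [-0.5, 0.4, 0.1]
grip_width: 89.9
```

Request:
play_rows --commands '[{"offset":[0,0,-0.03],"twist":0},{"offset":[0,0,-0.04],"twist":0},{"offset":[0,0,-0.04],"twist":0},{"offset":[0,0,-0.04],"twist":0},{"offset":[0,0,0],"twist":0}]'

```text
time: 13.35
tool_pos: [424.9, -125.6, 339.0]
tcp_rot: [-3.138, 0.01, 3.032]
contact_force: [0.0, -0.1, 0.0]
grip_width: 92.0
```

```bash
python3 snap.py w9; python3 bore.py w9 314 230 30 28 60
```

```text
13.35 [ 424.9 -125.6  339. ] [-3.1382  0.0096  3.0321] [-0.46  0.26  1.84  0.    1.03 -1.92] [ 0.  -0.1  0. ] 92.01624387599131
ellipse ((319.0553894042969, 226.742919921875), (32.73945617675781, 34.27048873901367), 97.67059326171875)
pos [ 424.6 -125.5] diam 25.2
tool shift [ 0.3  0.  -0. ]
```

View pics/w9.png

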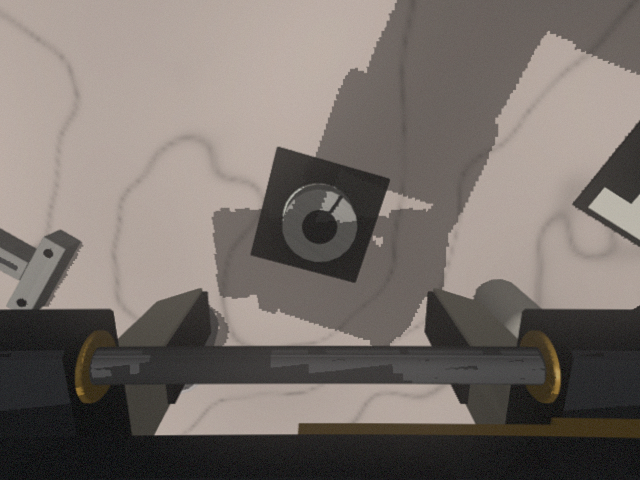

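Request:
play_rows --commands '[{"offset":[-0.007,-0.045,0],"twist":0},{"offset":[-0.007,-0.045,0],"twist":0},{"offset":[-0.007,-0.045,0],"twist":0},{"offset":[-0.007,-0.045,0],"twist":0},{"offset":[-0.007,-0.045,0],"twist":0}]'

```text
time: 13.9
tool_pos: [433.5, -354.3, 332.3]
tcp_rot: [3.139, -0.002, 3.032]
contact_force: [0.8, -0.1, 0.0]
grip_width: 91.6
```

Request:
play_rows --commands '[{"offset":[0,0,0],"twist":0},{"offset":[0,0,0],"twist":0},{"offset":[0,0,0],"twist":0}]'

```text
time: 14.2
tool_pos: [433.8, -351.5, 333.0]
tcp_rot: [3.139, -0.002, 3.032]
contact_force: [-0.4, 0.4, 0.2]
grip_width: 91.5
```

```bash
python3 snap.py w10
```

```text
14.2 [ 433.8 -351.5  333. ] [ 3.1393e+00 -2.0000e-03  3.0325e+00] [-0.82  0.47  1.54  0.    1.14 -2.28] [-0.4  0.4  0.2] 91.5426949495264
```

View pics/w10.png

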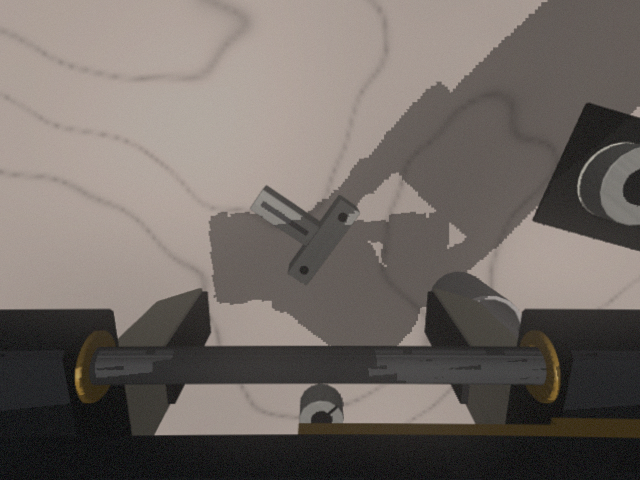

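```bash
python3 -c "
import cv2;im=cv2.imread('pics/w10.png');im=cv2.convertScaleAbs(im,alpha=1.5);cv2.imwrite('pics/z3.png',cv2.resize(im[180:290,240:365],None,fx=6,fy=5.4,interpolation=2))"
```

```text
(no output)
```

View pics/z3.png

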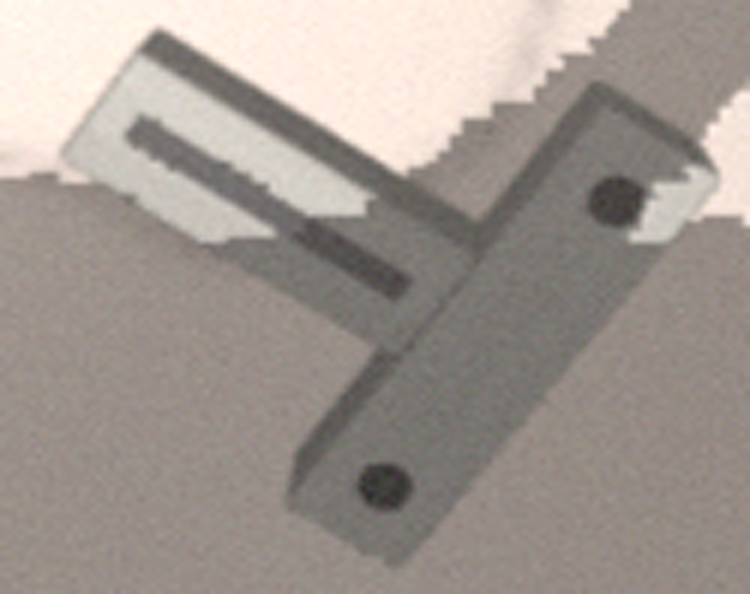

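```bash
python3 - <<'E'
from h import *; import pickle
o=pickle.load(open("pics/w10.pkl","rb"))
a=cast("wrist",[(342.8,217.4),(304.3,270.4),(257.8,199.4),(263.3,204.1),(306.7,232.8)],22,o); print(a.round(1))
h=a[0]-a[1]; m=(a[0]+a[1])/2; print("spacing",np.hypot(*h),"len",np.hypot(*(m-a[2])))
for d in ((m-a[2]),(a[4]-a[3]),np.array([h[1],-h[0]]),np.array([-h[1],h[0]])): print(np.arctan2(d[1],d[0]))
# pad guide
im=cv2.imread("pics/top0.png");g=cv2.cvtColor(im,6)
d=g[255:310,228:285]; mk=(d>110).astype(np.uint8); 
n,l,s,c=cv2.connectedComponentsWithStats(mk)
for i in range(1,n): print(s[i],c[i]+[228,255])
cv2.imwrite("pics/z4.png",cv2.resize(im[250:312,225:288],None,fx=9,fy=9,interpolation=2))
E
```

```text
[[ 425.1 -331.3]
 [ 462.9 -364.1]
 [ 405.2 -390.8]
 [ 409.  -387.4]
 [ 433.7 -358.8]]
spacing 50.001163769246254 len 57.98865552946489
0.8382558606225721
0.8574794210195334
0.8571303793108318
-2.2844622742789613
[   0    0   57   55 1621] [256.00616903 284.24984577]
[ 19   3  31  33 387] [260.34366925 273.48062016]
```

View pics/z4.png

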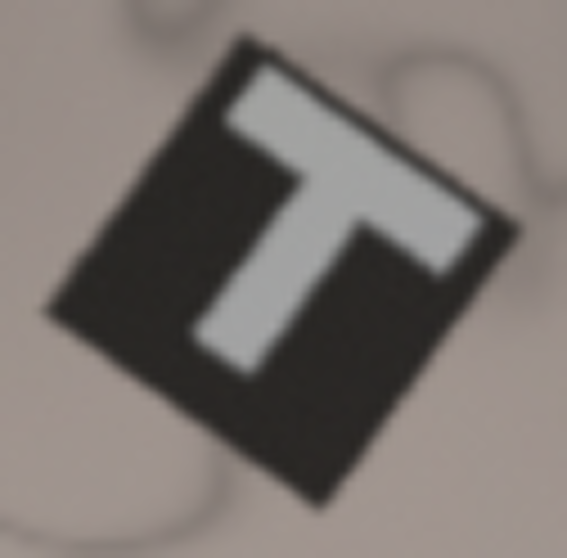

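Request:
play_rows --commands '[{"offset":[0,0,0],"twist":8.4},{"offset":[0,0,0],"twist":8.4},{"offset":[0,0,0],"twist":8.4},{"offset":[0,0,0],"twist":8.4},{"offset":[0,0,0],"twist":8.4}]'

```text
time: 14.75
tool_pos: [434.3, -351.1, 334.3]
tcp_rot: [3.141, -0.0, 2.295]
contact_force: [0.1, -0.1, 0.3]
grip_width: 91.9
```

Request:
play_rows --commands '[{"offset":[0,0,0],"twist":8.4},{"offset":[0,0,0],"twist":8.4},{"offset":[0,0,0],"twist":8.4},{"offset":[0,0,0],"twist":8.4},{"offset":[0,0,0],"twist":8.4}]'

```text
time: 15.25
tool_pos: [434.3, -351.1, 334.3]
tcp_rot: [-3.142, -0.0, 1.562]
contact_force: [0.4, 0.2, 0.4]
grip_width: 92.0
```

Request:
play_rows --commands '[{"offset":[0,0,0],"twist":8.4},{"offset":[0,0,0],"twist":8.4},{"offset":[0,0,0],"twist":8.4},{"offset":[0,0,0],"twist":8.4},{"offset":[0,0,0],"twist":8.4}]'

```text
time: 15.75
tool_pos: [434.3, -351.1, 334.3]
tcp_rot: [-3.141, -0.0, 0.829]
contact_force: [0.1, -0.5, 0.7]
grip_width: 91.7
```

Request:
play_rows --commands '[{"offset":[0,0,0],"twist":0},{"offset":[0,0,0],"twist":0}]'

```text
time: 15.95
tool_pos: [434.2, -351.7, 334.3]
tcp_rot: [-3.141, -0.0, 0.838]
contact_force: [-0.4, 0.9, -0.4]
grip_width: 92.0
```

```bash
python3 snap.py w11; python3 -c "
from h import *; print(offs(422.3,-372,333))
import cv2;im=cv2.imread('pics/w11.png');im=cv2.convertScaleAbs(im,alpha=1.3);cv2.imwrite('pics/z5.png',im)"
```

```text
15.95 [ 434.2 -351.7  334.3] [-3.1415e+00 -1.0000e-04  8.3810e-01] [-0.82  0.47  1.53  0.    1.14 -0.09] [-0.4  0.9 -0.4] 92.0311741653737
[-0.0229  0.0047  0.0013]
```

View pics/z5.png

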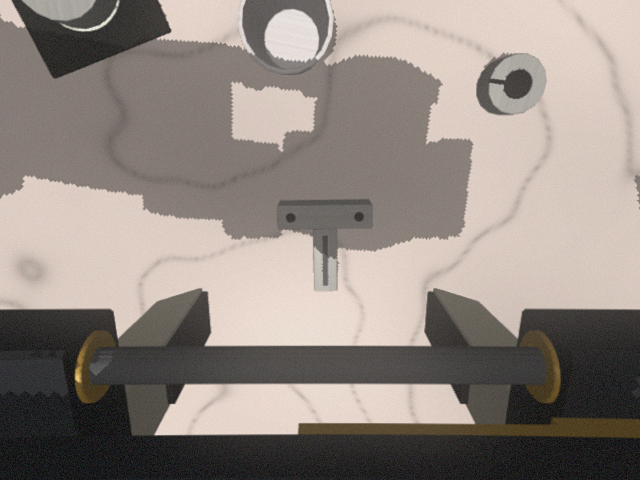

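Request:
play_rows --commands '[{"offset":[-0.012,0.003,0.03],"twist":-0.4},{"offset":[-0.011,0.002,0.04],"twist":0},{"offset":[0,0,0.035],"twist":0},{"offset":[0,0,0.025],"twist":0},{"offset":[0,0,0],"twist":0}]'

```text
time: 16.5
tool_pos: [421.4, -371.9, 200.9]
tcp_rot: [-3.134, -0.001, 0.842]
contact_force: [-0.2, -0.0, -0.2]
grip_width: 91.9
```

Request:
play_rows --commands '[{"offset":[0,0,0],"twist":0},{"offset":[0,0,0],"twist":0}]'

```text
time: 16.7
tool_pos: [422.8, -373.4, 205.9]
tcp_rot: [3.139, 0.0, 0.841]
contact_force: [0.3, 0.8, -0.1]
grip_width: 91.9
```

```bash
python3 snap.py w12; python3 -c "
from h import *; print(offs(422.3,-372,182))
import cv2;im=cv2.imread('pics/w12.png');im=cv2.convertScaleAbs(im,alpha=1.3);cv2.imwrite('pics/z6.png',im)"
```

```text
16.7 [ 422.8 -373.4  205.9] [3.1386e+00 3.0000e-04 8.4090e-01] [-0.86  0.64  1.64  0.    0.86 -0.13] [ 0.3  0.8 -0.1] 91.92444353190822
[ 0.0007 -0.0014  0.024 ]
```

View pics/z6.png

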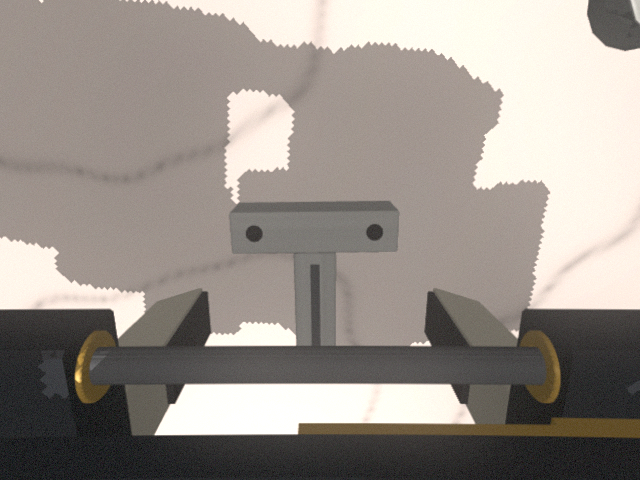

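Request:
play_rows --commands '[{"offset":[0.0005,-0.001,0.014],"twist":0},{"offset":[0,0,0.01],"twist":0},{"offset":[0,0,0],"twist":0},{"offset":[0,0,0],"twist":0}]' --jaw 100

```text
time: 17.15
tool_pos: [422.0, -372.1, 180.6]
tcp_rot: [3.141, -0.0, 0.84]
contact_force: [0.3, -0.5, -0.4]
grip_width: 64.7
```

Request:
play_rows --commands '[{"offset":[0,0,0],"twist":0},{"offset":[0,0,0],"twist":0},{"offset":[0,0,0],"twist":0},{"offset":[0,0,0],"twist":0},{"offset":[0,0,0],"twist":0}]' --jaw 255

```text
time: 17.65
tool_pos: [421.9, -372.0, 180.3]
tcp_rot: [3.142, -0.0, 0.84]
contact_force: [1.2, 0.2, 0.1]
grip_width: 24.3
```

Request:
play_rows --commands '[{"offset":[0,0,0],"twist":0},{"offset":[0,0,0],"twist":0}]'

```text
time: 17.85
tool_pos: [421.9, -372.1, 180.2]
tcp_rot: [3.141, -0.0, 0.84]
contact_force: [0.4, -0.6, 0.0]
grip_width: 17.8
```

Request:
play_rows --commands '[{"offset":[0,0,-0.03],"twist":0},{"offset":[0,0,-0.04],"twist":0},{"offset":[0,0,-0.045],"twist":0},{"offset":[0,0,-0.04],"twist":0},{"offset":[0,0,0],"twist":0}]'

```text
time: 18.35
tool_pos: [422.7, -372.7, 340.9]
tcp_rot: [3.131, 0.001, 0.84]
contact_force: [0.6, 0.0, -2.8]
grip_width: 17.7
```

Request:
play_rows --commands '[{"offset":[0.0346,-0.0305,0],"twist":0},{"offset":[0.0346,-0.0305,0],"twist":0},{"offset":[0.0346,-0.0305,0],"twist":0},{"offset":[0.0346,-0.0305,0],"twist":0},{"offset":[0.0346,-0.0305,0],"twist":0}]'

```text
time: 18.85
tool_pos: [423.1, -139.5, 334.0]
tcp_rot: [-3.139, 0.0, 0.839]
contact_force: [0.5, -0.0, -2.0]
grip_width: 17.6
```

Request:
play_rows --commands '[{"offset":[0.0346,-0.0305,0],"twist":0},{"offset":[0.0346,-0.0305,0],"twist":0},{"offset":[0.0346,-0.0305,0],"twist":0},{"offset":[0.0346,-0.0305,0],"twist":0},{"offset":[0.0346,-0.0305,0],"twist":0}]'

```text
time: 19.35
tool_pos: [425.0, 91.0, 334.2]
tcp_rot: [-3.14, 0.001, 0.84]
contact_force: [1.8, 0.3, -1.9]
grip_width: 17.6
```

Request:
play_rows --commands '[{"offset":[0.0346,-0.0305,0],"twist":0},{"offset":[0,0,0],"twist":8.5},{"offset":[0,0,0],"twist":8.5},{"offset":[0,0,0],"twist":8.5},{"offset":[0,0,0],"twist":8.5}]'

```text
time: 19.85
tool_pos: [425.6, 135.5, 333.9]
tcp_rot: [-3.141, 0.003, 0.241]
contact_force: [-0.9, 0.0, -1.9]
grip_width: 17.4
```

Request:
play_rows --commands '[{"offset":[0,0,0],"twist":8.5},{"offset":[0,0,0],"twist":8.5},{"offset":[0,0,0],"twist":8.5},{"offset":[0,0,0],"twist":8.5},{"offset":[0,0,0],"twist":8.5}]'

```text
time: 20.35
tool_pos: [425.7, 135.3, 333.9]
tcp_rot: [3.14, 0.002, -0.501]
contact_force: [0.3, -0.8, -2.3]
grip_width: 17.8
```

Request:
play_rows --commands '[{"offset":[0,0,0],"twist":8.5},{"offset":[0,0,0],"twist":0},{"offset":[0,0,0],"twist":0}]'

```text
time: 20.65
tool_pos: [425.9, 135.3, 334.5]
tcp_rot: [3.141, 0.001, -0.64]
contact_force: [-0.6, -0.1, -2.8]
grip_width: 17.8
```

```bash
python3 snap.py w13
```

```text
20.65 [425.9 135.3 334.5] [ 3.1406e+00  1.2000e-03 -6.3970e-01] [0.14 0.28 1.83 0.   1.03 2.35] [-0.6 -0.1 -2.8] 17.824748311790934
```

View pics/w13.png

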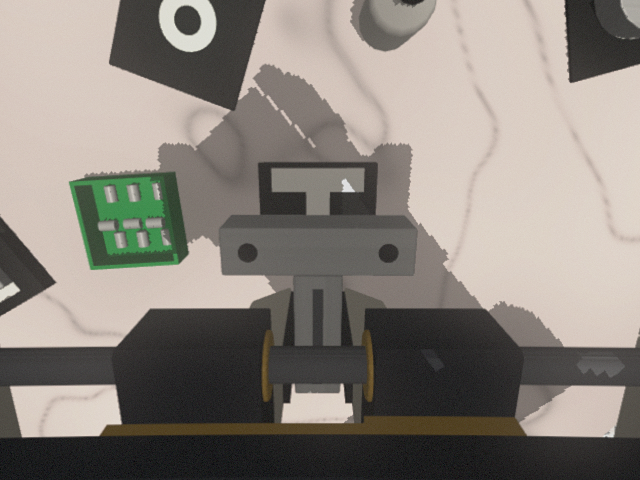

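```bash
python3 - <<'E'
from h import *; import pickle
o=pickle.load(open("pics/w13.pkl","rb")); r=R.from_euler("xyz",o["tcp_rot"]).inv()
T=lambda p:np.array([r.apply([*(q-o["tool_pos"][:2]),0])[:2] for q in p]).round(1)
print("holes tool",T(cast("wrist",[(247,253),(388,253)],22+o["tool_pos"][2]-180.2,o)))
im=cv2.imread("pics/w13.png")[150:215,240:395]; cv2.imwrite("pics/z7.png",cv2.resize(cv2.convertScaleAbs(im,alpha=1.5),None,fx=5,fy=5,interpolation=2))
print("outline bar l/r/top/bot, pad front corners",T(cast("wrist",[(271,180),(364,180),(317.5,168),(317.5,192),(258,163),(377,163)],4,o)))
E
```

```text
holes tool [[ 32.3 -24.1]
 [ 32.2  25.8]]
outline bar l/r/top/bot, pad front corners [[ 32.7 -34. ]
 [ 32.7  36.2]
 [ 41.7   1.1]
 [ 23.6   1.1]
 [ 45.4 -43.3]
 [ 45.3  45.5]]
```

View pics/z7.png

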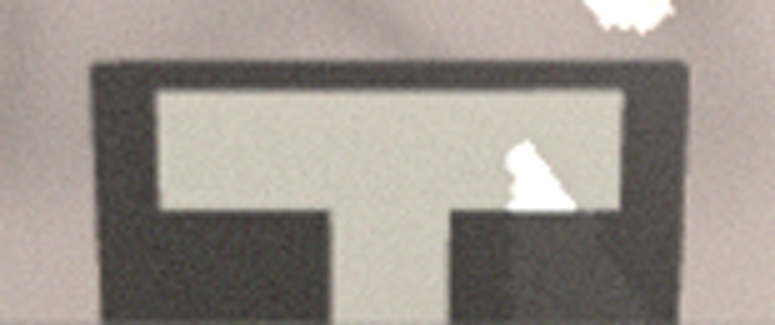

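Request:
play_rows --commands '[{"offset":[0,0,0.03],"twist":0},{"offset":[0,0,0.04],"twist":0},{"offset":[0,0,0.035],"twist":0},{"offset":[0,0,0.02],"twist":0},{"offset":[0,0,0],"twist":0}]'

```text
time: 21.2
tool_pos: [425.1, 135.2, 207.8]
tcp_rot: [3.137, 0.004, -0.641]
contact_force: [0.1, 0.1, -0.7]
grip_width: 18.2
```

Request:
play_rows --commands '[{"offset":[0,0,0],"twist":0},{"offset":[0,0,0],"twist":0}]'

```text
time: 21.4
tool_pos: [426.8, 135.5, 211.4]
tcp_rot: [-3.14, -0.002, -0.643]
contact_force: [-0.7, 0.4, -1.6]
grip_width: 17.8
```

Request:
play_rows --commands '[{"offset":[-0.0003,0,0.012],"twist":0},{"offset":[0,0,0.01],"twist":0},{"offset":[0,0,0.003],"twist":0},{"offset":[0,0,0],"twist":0},{"offset":[0,0,0],"twist":0}]'

```text
time: 21.9
tool_pos: [426.1, 135.6, 185.6]
tcp_rot: [-3.141, -0.0, -0.644]
contact_force: [0.6, -0.1, -2.0]
grip_width: 18.0
```

Request:
play_rows --commands '[{"offset":[0,0,0],"twist":0},{"offset":[0,0,0],"twist":0}]'

```text
time: 22.1
tool_pos: [426.1, 135.6, 185.5]
tcp_rot: [-3.141, -0.0, -0.644]
contact_force: [0.1, -0.2, -2.0]
grip_width: 17.8
```

Request:
play_rows --commands '[{"offset":[0,0,0.0012],"twist":0},{"offset":[0,0,0],"twist":0},{"offset":[0,0,0],"twist":0}]'

```text
time: 22.4
tool_pos: [426.1, 135.6, 184.2]
tcp_rot: [-3.141, -0.0, -0.644]
contact_force: [-0.4, -0.5, 0.5]
grip_width: 17.4
```

Request:
play_rows --commands '[{"offset":[0,0,0],"twist":0},{"offset":[0,0,0],"twist":0},{"offset":[0,0,0],"twist":0},{"offset":[0,0,0],"twist":0},{"offset":[0,0,0],"twist":0}]' --jaw 120

```text
time: 22.9
tool_pos: [426.0, 135.5, 184.0]
tcp_rot: [-3.141, 0.0, -0.644]
contact_force: [-0.6, 0.8, 0.3]
grip_width: 47.9
```

Request:
play_rows --commands '[{"offset":[0,0,-0.03],"twist":0},{"offset":[0,0,-0.04],"twist":0},{"offset":[0,0,-0.045],"twist":0},{"offset":[0,0,-0.04],"twist":0},{"offset":[0,0,0],"twist":0}]'

```text
time: 23.4
tool_pos: [427.1, 135.8, 344.0]
tcp_rot: [-3.134, -0.008, -0.644]
contact_force: [-0.1, -0.1, -0.5]
grip_width: 48.8
```

```bash
python3 snap.py w14
```

```text
23.4 [427.1 135.8 344. ] [-3.134  -0.0076 -0.6436] [0.14 0.27 1.82 0.   1.05 2.35] [-0.1 -0.1 -0.5] 48.781274336450274
```

View pics/w14.png

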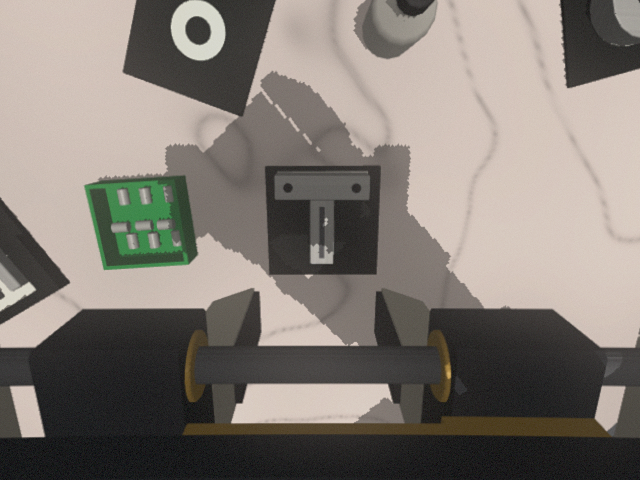

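Request:
play_rows --commands '[{"offset":[0.0394,0.027,0],"twist":0},{"offset":[0.0394,0.027,0],"twist":0},{"offset":[0.0394,0.027,0],"twist":0},{"offset":[0.0394,0.027,0],"twist":0},{"offset":[0.0394,0.027,0],"twist":0}]' --jaw 0

```text
time: 23.95
tool_pos: [502.4, -92.5, 337.3]
tcp_rot: [3.141, 0.003, -0.644]
contact_force: [0.5, -0.2, 0.9]
grip_width: 84.0
```

Request:
play_rows --commands '[{"offset":[0.0394,0.027,0],"twist":0},{"offset":[0.0394,0.027,0],"twist":0},{"offset":[0.0394,0.027,0],"twist":0},{"offset":[0.0394,0.027,0],"twist":0},{"offset":[0.0394,0.027,0],"twist":0}]'

```text
time: 24.45
tool_pos: [579.1, -318.8, 336.6]
tcp_rot: [-3.141, 0.003, -0.644]
contact_force: [1.4, 0.0, 0.4]
grip_width: 91.4
```

Request:
play_rows --commands '[{"offset":[0.0394,0.027,0],"twist":0},{"offset":[0,0,0],"twist":0},{"offset":[0,0,0],"twist":0},{"offset":[0,0,0],"twist":0}]'

```text
time: 24.85
tool_pos: [594.2, -361.2, 337.5]
tcp_rot: [-3.141, 0.003, -0.643]
contact_force: [-1.1, 0.5, 0.4]
grip_width: 92.1
```

```bash
python3 snap.py w15
```

```text
24.85 [ 594.2 -361.2  337.5] [-3.1412e+00  3.0000e-03 -6.4310e-01] [-0.66  0.71  1.08  0.    1.35  1.56] [-1.1  0.5  0.4] 92.14060714176544
```

View pics/w15.png

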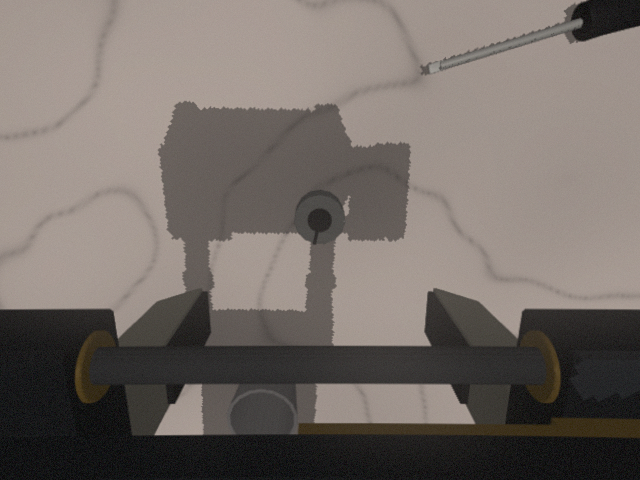

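```bash
python3 bore.py w15 319 219 18 24 48;python3 bore.py w15 319 219 18 24 55
```

```text
ellipse ((320.1972351074219, 218.61734008789062), (15.024394035339355, 22.113147735595703), 5.1180739402771)
pos [ 597.7 -367. ] diam 16.2
tool shift [ 6.3  2.6 -0. ]
ellipse ((319.1023864746094, 219.83590698242188), (22.522045135498047, 22.829545974731445), 101.92662811279297)
pos [ 597.4 -365.8] diam 16.8
tool shift [ 5.4  1.8 -0. ]
```

Request:
play_rows --commands '[{"offset":[0.0054,0.0018,0.03],"twist":0},{"offset":[0,0,0.04],"twist":0},{"offset":[0,0,0.035],"twist":0},{"offset":[0,0,0.02],"twist":0},{"offset":[0,0,0.01],"twist":0}]'

```text
time: 25.4
tool_pos: [597.2, -365.0, 202.0]
tcp_rot: [-3.141, 0.004, -0.642]
contact_force: [0.4, -0.2, -0.1]
grip_width: 91.8
```

Request:
play_rows --commands '[{"offset":[0,0,0],"twist":0},{"offset":[0,0,0],"twist":0},{"offset":[0,0,0],"twist":0}]' --jaw 60

```text
time: 25.7
tool_pos: [598.1, -366.9, 206.1]
tcp_rot: [-3.142, -0.003, -0.643]
contact_force: [-0.3, -0.5, 1.0]
grip_width: 73.1
```

```bash
python3 -c "
from h import *; print(offs(597.4,-365.8,181))"
```

```text
[-0.0013 -0.0005  0.0251]
```

Request:
play_rows --commands '[{"offset":[-0.001,0,0.014],"twist":0},{"offset":[0,0,0.011],"twist":0},{"offset":[0,0,0],"twist":0}]'

```text
time: 26.0
tool_pos: [596.7, -366.2, 178.4]
tcp_rot: [-3.141, 0.0, -0.644]
contact_force: [0.7, -0.7, -0.7]
grip_width: 70.4
```

Request:
play_rows --commands '[{"offset":[0,0,0],"twist":0},{"offset":[0,0,0],"twist":0},{"offset":[0,0,0],"twist":0},{"offset":[0,0,0],"twist":0},{"offset":[0,0,0],"twist":0}]' --jaw 255

```text
time: 26.5
tool_pos: [596.7, -366.1, 178.6]
tcp_rot: [-3.141, 0.001, -0.644]
contact_force: [0.7, 0.6, -1.5]
grip_width: 37.1
```

Request:
play_rows --commands '[{"offset":[0,0,0],"twist":0},{"offset":[0,0,0],"twist":0}]'

```text
time: 26.7
tool_pos: [596.7, -366.1, 178.6]
tcp_rot: [-3.142, 0.001, -0.644]
contact_force: [0.6, -0.9, -2.2]
grip_width: 37.5
```

Request:
play_rows --commands '[{"offset":[0,0,-0.03],"twist":0},{"offset":[0,0,-0.04],"twist":0},{"offset":[0,0,-0.045],"twist":0},{"offset":[0,0,-0.04],"twist":0},{"offset":[0,0,0],"twist":0}]'

```text
time: 27.2
tool_pos: [597.6, -366.8, 341.8]
tcp_rot: [3.141, -0.013, -0.644]
contact_force: [-0.3, -0.1, -0.5]
grip_width: 37.7
```

Request:
play_rows --commands '[{"offset":[-0.0271,-0.0352,0],"twist":0},{"offset":[-0.0271,-0.0352,0],"twist":0},{"offset":[-0.0271,-0.0352,0],"twist":0},{"offset":[-0.0271,-0.0352,0],"twist":0},{"offset":[-0.0271,-0.0352,0],"twist":0}]'

```text
time: 27.7
tool_pos: [593.5, -142.3, 333.0]
tcp_rot: [3.141, 0.002, -0.644]
contact_force: [0.2, 0.5, -1.2]
grip_width: 37.6
```

Request:
play_rows --commands '[{"offset":[-0.0271,-0.0352,0],"twist":0},{"offset":[-0.0271,-0.0352,0],"twist":0},{"offset":[-0.0271,-0.0352,0],"twist":0},{"offset":[-0.0271,-0.0352,0],"twist":0},{"offset":[-0.0271,-0.0352,0],"twist":0}]'

```text
time: 28.2
tool_pos: [590.7, 79.7, 333.1]
tcp_rot: [3.141, 0.001, -0.644]
contact_force: [-0.6, 0.8, -1.9]
grip_width: 37.1
```

Request:
play_rows --commands '[{"offset":[-0.0271,-0.0352,0],"twist":0},{"offset":[0,0,0],"twist":0},{"offset":[0,0,0],"twist":0},{"offset":[0,0,0],"twist":0}]'

```text
time: 28.6
tool_pos: [590.7, 121.6, 333.4]
tcp_rot: [3.141, 0.001, -0.644]
contact_force: [0.5, 0.1, -0.7]
grip_width: 37.3
```

```bash
python3 snap.py w16
```

```text
28.6 [590.7 121.6 333.4] [ 3.1406e+00  6.0000e-04 -6.4430e-01] [ 0.08  0.54  1.4  -0.    1.2   2.29] [ 0.5  0.1 -0.7] 37.282803389325224
```

View pics/w16.png

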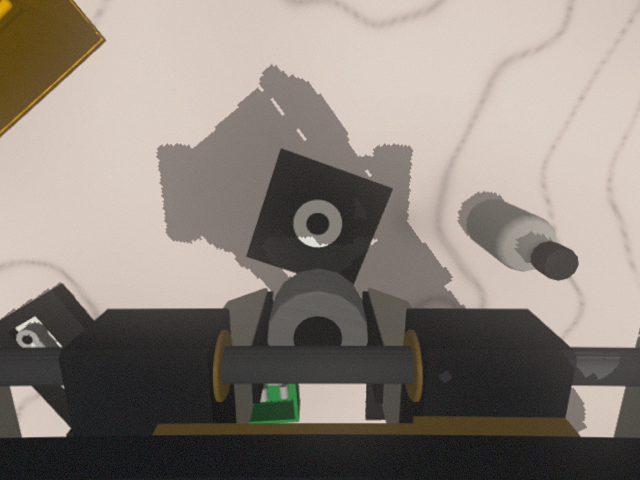

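Request:
play_rows --commands '[{"offset":[0,0,0],"twist":-8.5},{"offset":[0,0,0],"twist":-8.5},{"offset":[0,0,0],"twist":-8.5},{"offset":[0,0,0],"twist":-8.5},{"offset":[0,0,0],"twist":-8.5}]'

```text
time: 29.15
tool_pos: [590.9, 120.7, 333.9]
tcp_rot: [3.141, 0.0, 0.102]
contact_force: [-0.8, -0.2, -1.7]
grip_width: 37.5
```

Request:
play_rows --commands '[{"offset":[0,0,0],"twist":-8.5},{"offset":[0,0,0],"twist":-8.5},{"offset":[0,0,0],"twist":0},{"offset":[0,0,0],"twist":0}]'

```text
time: 29.55
tool_pos: [590.9, 121.3, 334.0]
tcp_rot: [-3.142, 0.0, 0.389]
contact_force: [0.3, -0.1, -1.4]
grip_width: 37.3
```

```bash
python3 snap.py w17; python3 bore.py w16 318 223 20 4 60
```

```text
29.55 [590.9 121.3 334. ] [-3.1415e+00  1.0000e-04  3.8910e-01] [0.08 0.54 1.4  0.   1.2  1.26] [ 0.3 -0.1 -1.4] 37.277957065562696
ellipse ((317.14532470703125, 223.41610717773438), (19.86435890197754, 20.93621253967285), 85.08625793457031)
pos [590.1 122.1] diam 16.2
tool shift [-0.8 -0.1  0. ]
```

View pics/w17.png

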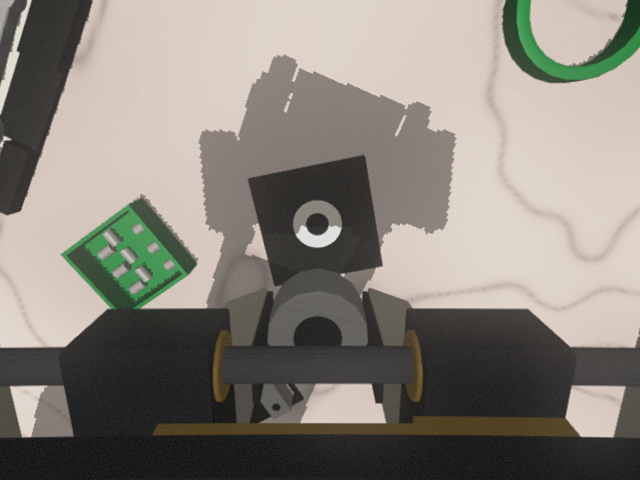

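Request:
play_rows --commands '[{"offset":[-0.0004,-0.001,0.03],"twist":0},{"offset":[0,0,0.04],"twist":0},{"offset":[0,0,0.035],"twist":0},{"offset":[0,0,0.02],"twist":0},{"offset":[0,0,0],"twist":0}]'

```text
time: 30.1
tool_pos: [588.9, 122.7, 205.8]
tcp_rot: [-3.14, 0.006, 0.392]
contact_force: [-0.3, 0.5, -0.4]
grip_width: 37.2
```

Request:
play_rows --commands '[{"offset":[0,0,0],"twist":0},{"offset":[0,0,0],"twist":0}]'

```text
time: 30.3
tool_pos: [590.7, 123.1, 210.8]
tcp_rot: [3.141, -0.003, 0.394]
contact_force: [-0.0, 0.1, -0.6]
grip_width: 37.3
```

```bash
python3 snap.py w18; python3 -c "
from h import *; print(offs(590.4,122.4,183))"
```

```text
30.3 [590.7 123.1 210.8] [ 3.1407e+00 -3.1000e-03  3.9380e-01] [0.08 0.69 1.52 0.   0.93 1.26] [-0.   0.1 -0.6] 37.28077002093202
[-0.0006  0.0006  0.0278]
```

View pics/w18.png

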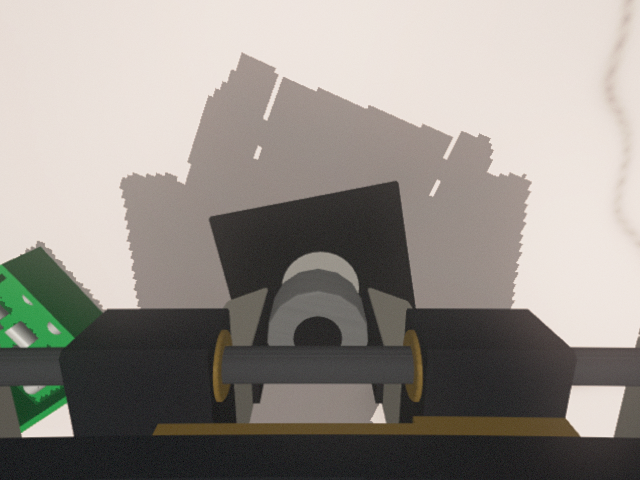

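Outline lies directly under the collar; lower and release.

Request:
play_rows --commands '[{"offset":[0,0,0.012],"twist":0},{"offset":[0,0,0.01],"twist":0},{"offset":[0,0,0.0045],"twist":0},{"offset":[0,0,0],"twist":0},{"offset":[0,0,0],"twist":0}]'

```text
time: 30.85
tool_pos: [589.7, 123.2, 182.5]
tcp_rot: [-3.141, 0.001, 0.395]
contact_force: [-2.5, -0.4, 3.0]
grip_width: 37.6
```

Request:
play_rows --commands '[{"offset":[0,0,0],"twist":0},{"offset":[0,0,0],"twist":0}]'

```text
time: 31.05
tool_pos: [589.8, 123.2, 182.5]
tcp_rot: [-3.141, 0.001, 0.395]
contact_force: [-3.4, -0.3, 3.4]
grip_width: 37.2
```

Request:
play_rows --commands '[{"offset":[0,0,0],"twist":0},{"offset":[0,0,0],"twist":0},{"offset":[0,0,0],"twist":0},{"offset":[0,0,0],"twist":0},{"offset":[0,0,0],"twist":0}]' --jaw 60

```text
time: 31.55
tool_pos: [590.1, 123.2, 182.5]
tcp_rot: [3.142, -0.0, 0.395]
contact_force: [-0.2, 0.7, -0.5]
grip_width: 69.0
```

Request:
play_rows --commands '[{"offset":[0,0,-0.03],"twist":0},{"offset":[0,0,-0.04],"twist":0},{"offset":[0,0,-0.045],"twist":0},{"offset":[0,0,-0.04],"twist":0},{"offset":[0,0,0],"twist":0}]'

```text
time: 32.05
tool_pos: [591.1, 123.3, 344.1]
tcp_rot: [3.138, -0.012, 0.395]
contact_force: [0.3, 0.1, 0.5]
grip_width: 70.8
```

```bash
python3 snap.py w19; python3 bore.py w19 318 223 24 28 55
```

```text
32.05 [591.1 123.3 344.1] [ 3.1379 -0.0117  0.3949] [0.08 0.53 1.39 0.   1.21 1.25] [0.3 0.1 0.5] 70.82226930934759
ellipse ((318.5271301269531, 206.2828369140625), (16.910795211791992, 52.536827087402344), 91.2306137084961)
pos [609.7 129.1] diam 38.6
tool shift [19.4  1.8  0.2]
```

View pics/w19.png

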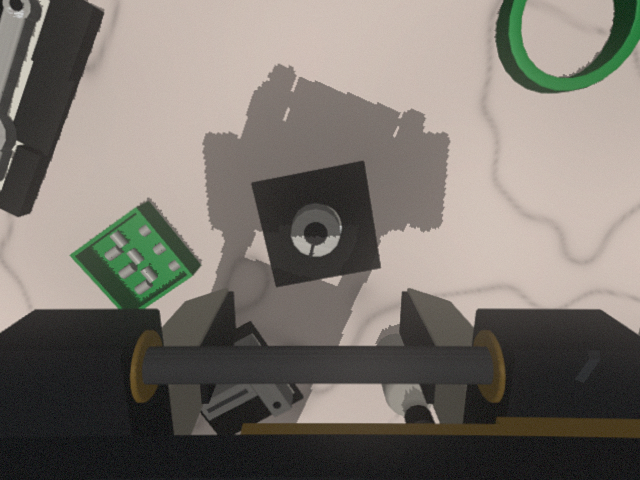

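Request:
play_rows --commands '[{"offset":[-0.04,0.02,-0.01],"twist":0},{"offset":[-0.04,0.02,-0.01],"twist":0},{"offset":[-0.04,0.02,-0.01],"twist":0},{"offset":[-0.04,0.02,0],"twist":0},{"offset":[-0.03,0.02,0],"twist":0}]'

```text
time: 32.6
tool_pos: [451.0, -43.2, 366.5]
tcp_rot: [-3.14, 0.002, 0.395]
contact_force: [0.3, -0.8, -0.7]
grip_width: 70.1
```

```bash
python3 - <<'E'
from h import *
im=viewer.capture('top')[:,:,::-1].copy();s=viewer.capture('scene')[:,:,::-1].copy()
cv2.imwrite('pics/top2.png',im);cv2.imwrite('pics/t2c.png',cv2.resize(im[160:330,110:510],None,fx=2,fy=2,interpolation=2));cv2.imwrite('pics/s2.png',s)
print(proj("top",[[597.5,367.5,14],[424.2,-125.4,28],[590.4,122.4,28],[443.5-0,125,26]]))
E
```

```text
[[156.71795332 209.89317578]
 [368.11538016 277.08344778]
 [259.4922664  208.96095257]
 [259.37346769 271.75891758]]
```

View pics/t2c.png

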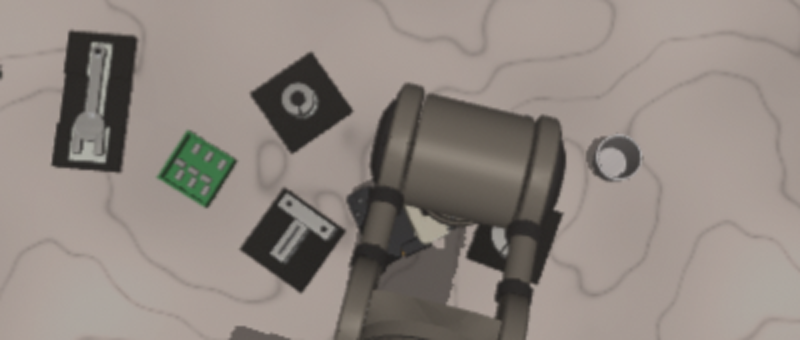

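View pics/s2.png

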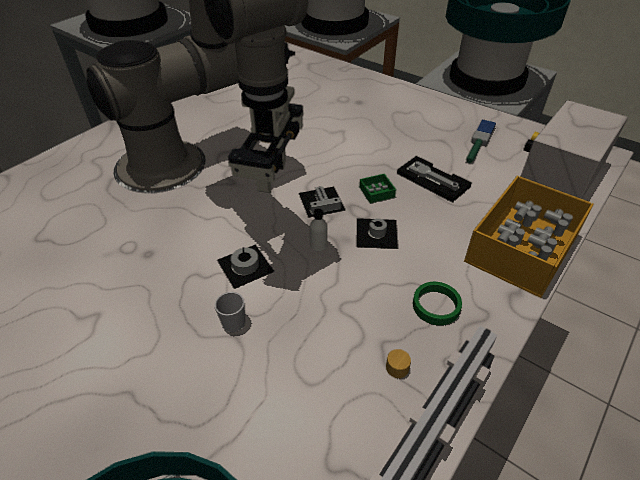

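Request:
play_rows --commands '[{"offset":[0,0,0],"twist":0},{"offset":[0,0,0],"twist":0},{"offset":[0,0,0],"twist":0}]'

```text
time: 33.0
tool_pos: [453.6, -41.4, 367.0]
tcp_rot: [-3.141, 0.0, 0.396]
contact_force: [0.4, -0.0, 0.2]
grip_width: 70.3
```

```bash
python3 -c "
from plant import ticket
print(ticket.close_job())"
```

```text
the job is handed in; nothing more can be done
None
```

All four parts are in their places, and I handed the job in at 33 s with the arm clear of everything.

- **Wrench:** it lies in the cutout with its head in the wide recess. The top view puts it within about 3 mm of the tray's middle.
- **Large collar:** on its pad at (424.6, -125.5) mm against a measured pad centre of about (424.2, -125.4).
- **Small collar:** on its pad. In the last top view its bore sat where the pad centre projects, to within about a pixel (about 2.3 mm).
- **Guide:** it covers its outline and is turned as drawn. Before lowering, its crossbar was within about 1 mm of the drawn one, and I did not measure it again after release.
- **Cup and bottle:** both are standing. They look unmoved in the last pictures, though I did not measure their positions again.

One check failed: the automatic bore fit on the small collar after release picked up a shadow and gave a wrong position. I discarded it and judged that placement from the wrist and top pictures. The arm hid part of the large collar in the last top view, so its check comes from the wrist picture just after release. I did not measure heights or tilts directly; the pictures show all four parts lying flat.

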